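# Close up a row of connector blocks on the rail and gate it

### The job

Push the row of four connector blocks along the rail from behind, all together as one touching train, until the first block is fully home against the red end stop; then push the yellow retaining gate fully closed across the channel behind the row. Push only: do not lift, tip or pull apart the blocks, leave everything else on the bench where it is, and move clear at the end.

Things in the scene. Friction and masses are not known exactly. Their poses are not given: they have to be found in the camera images.
- rail: fixed rail: dark steel base plate, x -165 to +165, y -85 to +35 mm in its own frame, top 6 mm above the table, with a straight channel along its x axis: floor at 6 mm, 39 mm wide inside, aluminium walls 5 mm thick, tops at 14 mm, open at x = -155 mm. Origin on the table under the channel's centreline; x runs towards the red end stop, z up. The row starts 50 to 105 mm short of the stop
- stop_face (a point): middle of the foot of the red end stop's face that meets the blocks, on the channel floor, at x = +145, y = 0 in the rail's frame. The stop plate is 12 mm thick, 56 mm wide, its top 56 mm above the table. Row home: block centres 18, 54, 90 and 126 mm before this face, rear face of the row 144 mm before it. Sliding the row takes about 2 to 12 N
- block_1: loose connector block, first (nearest the stop) in the row counted from the red end stop. Aluminium body 36 x 36 mm, 40 mm high, with a brass threaded stub (18 mm across, 15 mm high) on top, so 55 mm in all; about 120 g (80 to 170). Origin: centre of its underside; x along the rail towards the stop, z up
- block_2: loose connector block, second in the row counted from the red end stop. Aluminium body 36 x 36 mm, 40 mm high, with a brass threaded stub (18 mm across, 15 mm high) on top, so 55 mm in all; about 120 g (80 to 170). Origin: centre of its underside; x along the rail towards the stop, z up
- block_3: loose connector block, third in the row counted from the red end stop. Aluminium body 36 x 36 mm, 40 mm high, with a brass threaded stub (18 mm across, 15 mm high) on top, so 55 mm in all; about 120 g (80 to 170). Origin: centre of its underside; x along the rail towards the stop, z up
- block_4: loose connector block, fourth and last (rear face is the one to push) in the row counted from the red end stop. Aluminium body 36 x 36 mm, 40 mm high, with a brass threaded stub (18 mm across, 15 mm high) on top, so 55 mm in all; about 120 g (80 to 170). Origin: centre of its underside; x along the rail towards the stop, z up
- gate (a joint): swing of the yellow gate, rad. 2.0 = closed against its own stop: the bar lies across the channel along the rail's +y, 5 mm behind the row if that is home (a row short of home blocks it). At value q it points 2.0 - q rad anticlockwise (from above) of the rail's +y: open (0 to 0.35 at the start) it points away from the end stop. Stays where left; about 1.5 N at the post moves it
- gate_hinge (a point): hinge axis of the gate, on top of its yellow hub (24 mm across, top 33 mm above the table); it is at x = -8, y = -55 mm in the rail's frame. The gate is a flat bar 8 mm wide, 21 to 32 mm above the table (over the channel walls), reaching 95 mm from this axis; it closes clockwise from above
- gate_post (a point): top centre of the black upright post on the gate, 12 mm across, 85 mm from the hinge axis, top 60 mm above the table: the place to push the gate
- spare: a bystander: a spare connector block with a darker body, same size as the others, standing on the table beside the rail on the robot's side. Origin: centre of its underside
- gauge: a bystander: black round pressure gauge 76 mm across and 32 mm high, lying face up beyond the rail near the stop end, brass stem reaching 66 mm from its centre along its -x. Origin: centre of its underside
- wrench: a bystander: steel wrench 180 mm long lying on the table. Origin: underside, near the middle
- jar: a bystander: closed jar 60 mm across, 85 mm high, orange cap. Origin: centre of its underside
- collar: a bystander: brass collar 56 mm across, 18 mm high. Origin: centre of its underside
- driver: a bystander: screwdriver 190 mm long lying on the table. Origin: underside, near the middle
- cup: a bystander: blue cup 72 mm across, 90 mm high. Origin: centre of its underside
Mind the look-alikes: they are no part of the job. What is shaped like the block_4 but brown is not meant.

How it is judged:
On the way, in this order (a step that is already met when the one before it is completed fails the run):
1. the whole row is home against the end stop (x of block_1 in the frame of rail above 0.1235 m and x of block_2 in the frame of rail above 0.087 m and x of block_3 in the frame of rail above 0.051 m and x of block_4 in the frame of rail above 0.015 m and z of each of block_1, block_2, block_3, block_4 in the frame of rail below 0.009 m), for 0.2 s.
2. then the gate is closed behind the row (value of joint gate above 1.93 rad), for 0.2 s.
At the end, for the whole second after the job is handed in: The first block is within 3.5 mm of the end stop and the others closed up behind it (each within 4 mm of its home place), all flat on the channel floor and at rest, and the gate is closed (joint above 1.93 of 2.0 rad) (all of step 1 and value of joint gate above 1.93 rad and linear speed of each of block_1, block_2, block_3, block_4 below 0.02 m/s and angle between each of block_1, block_2, block_3, block_4's own z axis and vertical below 0.1 rad); the robot touches nothing.
It fails at once if a block is lifted more than 10 mm off the channel floor (height (world z) of any of block_1, block_2, block_3, block_4 above 0.016 m).
It fails at once if a block is tipped by more than 0.3 rad (angle between any of block_1, block_2, block_3, block_4's own z axis and vertical above 0.3 rad).
It fails at once if the row is pulled apart: a gap of more than 8 mm between neighbouring blocks (distance between block_1 and block_2 above 0.044 m or distance between block_2 and block_3 above 0.044 m or distance between block_3 and block_4 above 0.044 m).
It fails at once if a bystander is moved by more than 20 mm (distance of any of spare, gauge, wrench, jar, collar, driver, cup from where it was at the start of the episode above 0.02 m).
It also fails if it takes over 48 s, if anything falls off the work surface, if the arm or the gripper's body presses on something with over 40 N, if the wrist force passes 120 N, or if a joint passes its speed limit or range.

### The arm

A 6-joint arm with a two-finger parallel gripper is mounted at the origin on the work surface. World frame = base frame: x ahead of the robot, y to its left, z up, the work surface at z = 0. Lengths are in m, angles in rad, forces in N, time in s.
With the tool pointing down it reaches from about 0.225 to 0.875 m from the base axis. Payload 3.4 kg.
Tool frame: the origin (TCP) lies at the very end of the fingers, on their centre line; the grasp point (between the pads) lies 19 mm behind it (grasp_offset is the distance from the TCP to the grasp point, in m); y points along the fingers, z is the direction in which the jaws open and shut, and the axes are right-handed (so a half turn about y gives the same grasp; the last joint's range is limited). The gripper opens to 85 mm and grips with 20 to 120 N. Pads are 22 mm wide; open, the fingers measure 114 mm over their backs; the gripper's body (76 mm by 85 mm) begins 54 mm behind the grasp point. The pads swing forward as they close: fully open they stand 13 mm farther back than shut.
Start: joints at [1.171, 0.276, 1.505, -0, 1.361, -0.121], TCP at [0.158, 0.553, 0.231] pointing down, gripper open.
Joint ranges: [-2.89, 2.89], [-0.75, 2.08], [0.22, 2.7], [-1.18, 4.32], [0.11, 2.71], [-2.7, 2.7]. Speed limits (rad/s): [2.57, 2.57, 3.14, 3.14, 3.14, 3.14].

### API

Orientations are given as a unit quaternion [w, x, y, z].
In Python, from rig import get_state, get_image, sign_off, grasp_offset gives the robot as it stands.
- The arm moves only by the shell command python3 -m jog 'ROWS' [FORCE]. ROWS is JSON, one flat list of numbers, 7 for each row, row after row: the closure in counts, from 0 (fully open) to 255 (shut), then the shift along the tool's x, y, z in cm, then the turn, a rotation vector about the tool's x, y, z in units of 8 degrees (1.0 is 8 degrees). In form: [jaw, tx, ty, tz, rx, ry, rz, jaw, tx, ty, tz, rx, ry, rz, ...]. A call has 1 to 12 rows; each row is the pose to reach, as a shift and turn from the pose commanded when the call began, along the tool's axes at that moment; what a row does not reach only later rows make up. A row lasts 1/8 s, in which the tool goes at most 62.5 mm and 10.7 degrees, less where a joint would pass 70% of its speed; a pose out of reach is approached as far as the arm can. A call with a gripper value outside its range is refused whole. The fingers move at their own pace and stop on an object; FORCE is the grip in N (left out, the last holds). Time passes only in rows, so rows that repeat a pose let the fingers close. It gives the time, the measured TCP pose, the force and the opening at its end, in the units of the state.
- get_state(): the state, without advancing time (a new reading comes with each control period).
- get_image(name): name is "scene" or "top" or "wrist"; returns a dict with "color" (400x640x3 uint8, blue, green, red), "mtx" (3x3 intrinsics, pixels), "R" (3x3) and "t" (3): a world point X has camera coordinates R X + t; the wrist camera has in their place "tool_from_camera" (4x4, takes a point from camera to tool coordinates, whose origin is the TCP and whose axes are the tool frame's). Camera axes: x right, y down, z forward; pixel columns grow to the right and rows downward; lengths in m; the calibration is good to about 2 mm. A picture is of the moment at which its call begins: read the wrist's pose just before it. There is no depth.
- sign_off(): hands the job in, once; it reports no verdict.
The state is a dict: "clock": time; "qpos": joint angles; "qd": joint speeds; "effort": joint torques, N m; "position": TCP position; "ee_rot": TCP orientation; "contact_force": force on the tool from outside, world axes, zero at the start; "moment": the same for the moment, N m; "width": finger opening in m.
Only numpy, scipy, OpenCV 4.12 (cv2) and the standard library are available. Lean on these libraries where they do the work, as an engineer would, in place of code of your own. Each camera call takes 0.05 s, during which the arm holds its last target.

## Working session

There is one attempt and no reset: what is moved stays moved. The work goes in short steps, Python scripts to look and compute and a shell command to move; the robot and the scene stay as the last step left them, time stands still between calls to the robot, and variables do not carry over. Pictures are saved under pics/ and viewed, and the job is handed in when it is done.

```bash
ls; mkdir -p pics; python3 - <<'E'
from rig import get_state,get_image,grasp_offset
import cv2
s=get_state();print(s,grasp_offset)
for n in("scene","top","wrist"):
    i=get_image(n);cv2.imwrite(f"pics/{n}0.png",i["color"]);print(n,{k:v for k,v in i.items() if k!="color"})
E
```

```text
pics
{'clock': 0.0, 'qpos': array([ 1.17103035e+00,  2.76558093e-01,  1.50613632e+00, -2.59059592e-05,
        1.36069007e+00, -1.21007511e-01]), 'qd': array([-0.00101027, -0.00030668, -0.00010573, -0.00159576, -0.00049415,
       -0.00101061]), 'effort': array([ 2.06687626e-03, -4.16783416e+01, -2.45806789e+01, -2.80708491e-04,
        1.13067072e-02,  1.92092187e-05]), 'position': array([0.15802827, 0.5523055 , 0.23045948]), 'ee_rot': array([-0.69963509,  0.70086401, -0.09838972,  0.09808083]), 'contact_force': array([-0.64602596, -0.43430568, -0.42189889]), 'moment': array([ 0.00402414, -0.00663975, -0.08360144]), 'width': 0.08540993109084512} 0.0187
scene {'mtx': array([[483.73345896,   0.        , 319.53694314],
       [  0.        , 483.73345896, 196.74330485],
       [  0.        ,   0.        ,   1.        ]]), 'R': array([[ 0.65578563,  0.75491301,  0.00717976],
       [ 0.65756025, -0.56649235, -0.49668998],
       [-0.37089045,  0.33044328, -0.86789833]]), 't': array([-0.3343927 , -0.33975184,  1.68446347])}
top {'mtx': array([[510.72440788,   0.        , 314.82815807],
       [  0.        , 510.72440788, 202.35688461],
       [  0.        ,   0.        ,   1.        ]]), 'R': array([[ 0.01753759, -0.99982183, -0.00698127],
       [-0.98409903, -0.01602662, -0.17689617],
       [ 0.17675277,  0.00997259, -0.98420476]]), 't': array([-0.02568515,  0.53196337,  1.21434443])}
wrist {'mtx': array([[286.98204729,   0.        , 315.44892011],
       [  0.        , 286.98204729, 200.15228717],
       [  0.        ,   0.        ,   1.        ]]), 'tool_from_camera': array([[ 2.86744740e-04,  9.61285450e-01,  2.75554351e-01,
        -6.94966358e-02],
       [-8.26970165e-04, -2.75554040e-01,  9.61285227e-01,
        -1.43125572e-01],
       [ 9.99999617e-01, -5.03518710e-04,  7.15940715e-04,
        -3.28000768e-04],
       [ 0.00000000e+00,  0.00000000e+00,  0.00000000e+00,
         1.00000000e+00]])}
```

View pics/scene0.png

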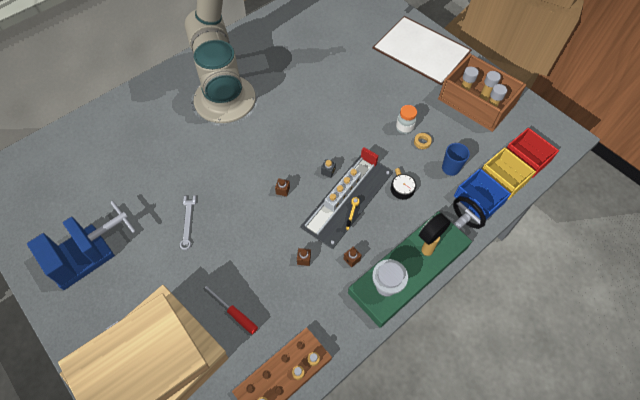

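View pics/top0.png

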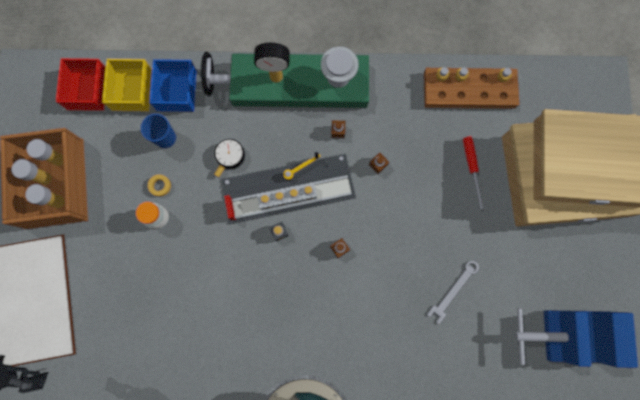

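View pics/wrist0.png

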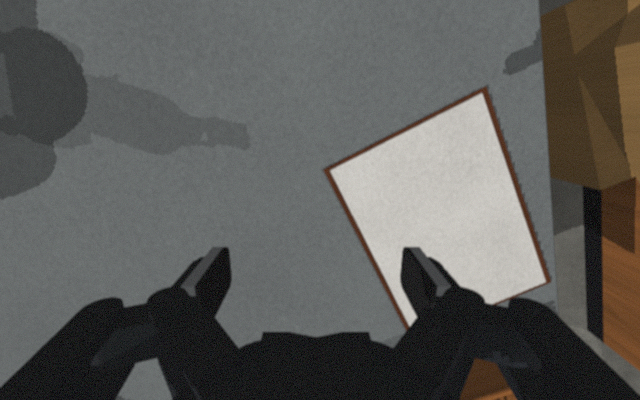

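The top view shows the rail with its red stop at about (230,208) and the open end at (350,188). The blocks lie along (264–309, ~195), the hub is at (288,174) and the post at (316,156). Next I'll enlarge the crops.

```bash
cat > h.py <<'E'
import numpy as np,cv2
from rig import get_state,get_image
from scipy.spatial.transform import Rotation as Ro
def cam(im,st=None):
    if "R" in im: return im["mtx"],im["R"],im["t"]
    q=st["ee_rot"];Rt=Ro.from_quat([q[1],q[2],q[3],q[0]]).as_matrix()
    T=np.eye(4);T[:3,:3]=Rt;T[:3,3]=st["position"];W=T@im["tool_from_camera"]
    R=W[:3,:3].T;return im["mtx"],R,-R@W[:3,3]
def ray(c,uv):
    K,R,t=c;d=R.T@np.linalg.solve(K,[uv[0],uv[1],1.]);return -R.T@t,d/np.linalg.norm(d)
def onplane(c,uv,z):
    o,d=ray(c,uv);return o+d*(z-o[2])/d[2]
def proj(c,X):
    K,R,t=c;p=K@(R@np.asarray(X)+t);return p[:2]/p[2]
def tri(rs):
    A=np.zeros((3,3));b=np.zeros(3)
    for o,d in rs:
        P=np.eye(3)-np.outer(d,d);A+=P;b+=P@o
    X=np.linalg.solve(A,b);return X,[np.linalg.norm((np.eye(3)-np.outer(d,d))@(X-o))for o,d in rs]
E
python3 - <<'E'
import cv2
a=cv2.imread("pics/top0.png")[140:260,200:400];cv2.imwrite("pics/topc.png",cv2.resize(a,None,fx=4,fy=4,interpolation=2))
a=cv2.imread("pics/scene0.png")[135:270,270:430];cv2.imwrite("pics/scenec.png",cv2.resize(a,None,fx=4,fy=4,interpolation=2))
from h import *
import h
E
```

```text
(no output)
```

View pics/topc.png

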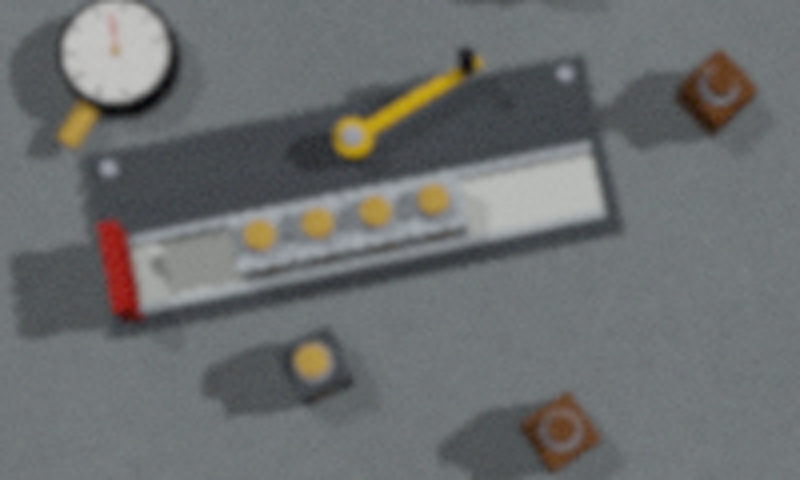

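View pics/scenec.png

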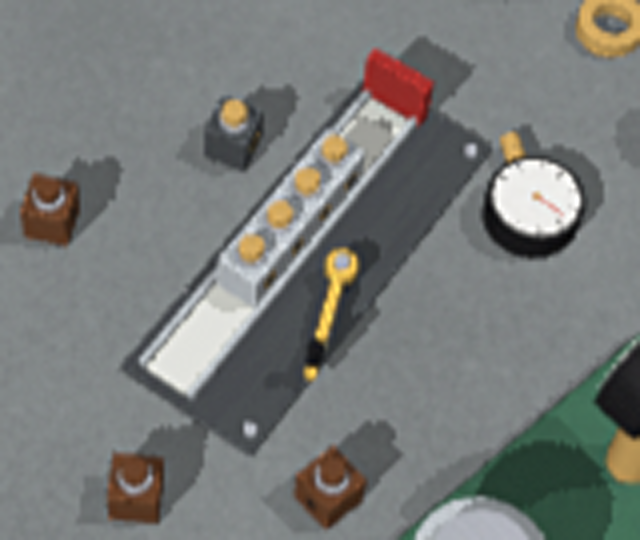

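Both views agree: the rail's x runs towards world +y and the gate is on the far side. I'll measure the stubs, hub, post and red stop in both views.

```bash
python3 - <<'E'
from h import *
C={}
pts={}
for n,(x0,y0,x1,y1) in dict(top=(200,140,400,260),scene=(270,135,430,270)).items():
    im=get_image(n);C[n]=cam(im)
    a=cv2.imread(f"pics/{n}0.png");hsv=cv2.cvtColor(a,cv2.COLOR_BGR2HSV)
    roi=np.zeros(a.shape[:2],np.uint8);roi[y0:y1,x0:x1]=255
    def blobs(lo,hi,mn):
        m=cv2.inRange(hsv,lo,hi)&roi;k,l,s,c=cv2.connectedComponentsWithStats(m)
        return [(s[i,4],c[i].round(1).tolist(),s[i,:4].tolist()) for i in range(1,k) if s[i,4]>=mn]
    print(n,"brass",blobs((10,80,120),(24,200,255),8))
    print(n,"yellow",blobs((20,200,120),(30,255,255),8))
    print(n,"red",blobs((0,170,90),(6,255,255),20))
    print(n,"black",blobs((0,0,0),(180,255,40),8))
E
```

```text
top brass [(np.int32(113), [296.0, 168.7], [284, 157, 31, 22]), (np.int32(65), [218.9, 171.0], [215, 166, 9, 11]), (np.int32(41), [308.0, 189.6], [305, 186, 7, 8]), (np.int32(42), [293.4, 192.4], [290, 189, 8, 7]), (np.int32(39), [279.0, 195.4], [276, 192, 7, 7]), (np.int32(42), [264.2, 198.3], [261, 195, 8, 7]), (np.int32(51), [277.4, 229.5], [274, 226, 8, 8])]
top yellow [(np.int32(63), [301.7, 165.5], [291, 158, 24, 15]), (np.int32(8), [288.8, 177.5], [286, 177, 6, 2])]
top red [(np.int32(112), [229.1, 206.6], [225, 196, 9, 22])]
top black [(np.int32(45), [235.2, 164.4], [225, 156, 19, 13])]
scene brass [(np.int32(175), [421.7, 141.3], [414, 135, 16, 14]), (np.int32(34), [328.1, 162.7], [325, 160, 7, 7]), (np.int32(30), [353.2, 171.7], [351, 169, 6, 6]), (np.int32(32), [397.5, 171.2], [395, 168, 6, 7]), (np.int32(33), [346.5, 179.6], [344, 177, 6, 7]), (np.int32(35), [339.5, 188.2], [337, 185, 6, 7]), (np.int32(33), [332.5, 196.6], [330, 194, 6, 7]), (np.int32(98), [353.2, 206.4], [349, 197, 11, 23]), (np.int32(9), [347.0, 228.0], [346, 227, 3, 3]), (np.int32(81), [425.7, 249.0], [422, 243, 8, 12])]
scene yellow []
scene red [(np.int32(168), [369.1, 156.1], [361, 148, 17, 17])]
scene black [(np.int32(111), [400.6, 193.8], [391, 185, 24, 14]), (np.int32(20), [348.4, 222.8], [347, 220, 4, 6]), (np.int32(127), [425.3, 234.1], [419, 222, 11, 22])]
```

```bash
python3 - <<'E'
from h import *
T=cam(get_image("top"));S=cam(get_image("scene"))
t=[(264.2,198.3),(279,195.4),(293.4,192.4),(308,189.6)];s=[(353.2,171.7),(346.5,179.6),(339.5,188.2),(332.5,196.6)]
P=[]
for a,b in zip(t,s):
    X,e=tri([ray(T,a),ray(S,b)]);P.append(X);print(X.round(4),np.round(e,4),onplane(T,a,.06).round(4),onplane(S,b,.06).round(4))
def tr(n,a,b,z):
    X,e=tri([ray(T,a),ray(S,b)]);print(n,X.round(4),np.round(e,4),onplane(T,a,z).round(4),onplane(S,b,z).round(4))
f=lambda x,y:(200+x/4,140+y/4); g=lambda x,y:(270+x/4,135+y/4)
tr("hub",f(352,135),g(342,260),.033)
tr("post",f(466,55),g(318,342),.06)
tr("spare",(277.4,229.5),(328.1,162.7),.055)
tr("stopNear top corner",f(132,312),g(370,55),.056)
tr("stopFar top",f(110,226),g(430,92),.056)
for n,a,b in [("pl openfar",f(582,58),g(252,453)),("pl opennear",f(620,228),g(123,366)),("pl stopfar",f(85,155),g(490,150))]: tr(n,a,b,.006)
P=np.array(P);d=P[0]-P[3];print(np.degrees(np.arctan2(d[1],d[0])),np.linalg.norm(d))
E
```

```text
[0.5389 0.1084 0.0585] [0.001 0.001] [0.5381 0.1074 0.06  ] [0.54   0.1086 0.06  ]
[0.5468 0.0727 0.06  ] [0.0016 0.0016] [0.5459 0.0713 0.06  ] [0.5475 0.0741 0.06  ]
[0.555  0.0374 0.0587] [0.0013 0.0013] [0.554  0.0362 0.06  ] [0.5561 0.038  0.06  ]
[0.5627 0.002  0.0589] [0.0017 0.0017] [5.616e-01 5.000e-04 6.000e-02] [0.564 0.003 0.06 ]
hub [0.6074 0.0542 0.0377] [0.0023 0.0023] [0.6072 0.0525 0.033 ] [0.6067 0.0584 0.033 ]
post [ 0.654  -0.0163  0.0624] [0.003 0.003] [ 0.653  -0.0188  0.06  ] [ 0.6546 -0.0126  0.06  ]
spare [0.4629 0.074  0.0551] [0.001 0.001] [0.4624 0.0731 0.055 ] [0.4633 0.0749 0.055 ]
stopNear top corner [0.4918 0.1871 0.0541] [0.0051 0.0051] [0.4887 0.1824 0.056 ] [0.4948 0.1909 0.056 ]
stopFar top [0.5455 0.2031 0.0477] [0.0037 0.0037] [0.5419 0.1984 0.056 ] [0.5505 0.202  0.056 ]
pl openfar [ 0.6694 -0.0911  0.0043] [0.0032 0.0032] [ 0.6672 -0.0936  0.006 ] [ 0.6715 -0.0888  0.006 ]
pl opennear [ 0.5562 -0.1168  0.0074] [0.0021 0.0021] [ 0.5553 -0.1187  0.006 ] [ 0.5568 -0.1146  0.006 ]
pl stopfar [0.5989 0.2276 0.0034] [0.0013 0.0013] [0.5976 0.226  0.006 ] [0.6004 0.2274 0.006 ]
102.60342484233313 0.10908932635726792
```

Row travel comes out at about 67 mm, and the stub heights (~59–60 mm against 61) fit. Next I'll fix the rail pose and plan the tool orientation.

```bash
cat >> h.py <<'E'
YAW=np.radians(102.6);O=np.array([.5515,.0500,0])
RR=Ro.from_euler('z',YAW).as_matrix()
def w(x,y,z): return O+RR@np.array([x,y,z])
def torail(X): return RR.T@(np.asarray(X)-O)
def toolR(st):
    q=st["ee_rot"];return Ro.from_quat([q[1],q[2],q[3],q[0]]).as_matrix()
def delta(st,target,yaw):
    "shift cm and turn /8deg for tool x at yaw (deg), tool pointing down"
    R=toolR(st);y=np.radians(yaw);X=np.array([np.cos(y),np.sin(y),0]);Y=np.array([0,0,-1.])
    Rt=np.c_[X,Y,np.cross(X,Y)]
    rv=np.degrees((Ro.from_matrix(R.T@Rt)).as_rotvec())/8
    return (R.T@(np.asarray(target)-st["position"])*100).round(2),rv.round(2)
E
python3 - <<'E'
from h import *
s=get_state();R=toolR(s);print(R.round(3));print("toolx yaw",np.degrees(np.arctan2(R[1,0],R[0,0])))
print("clock",s["clock"])
for X in [(.5389,.1084,.0585),(.5627,.002,.0589),(.6074,.0542,.0377),(.654,-.0163,.0624),(.4629,.074,.055)]: print((torail(X)*1000).round(1))
for tgt,yaw in [(w(-.095,0,.12),102.6)]:
    print(tgt.round(4),delta(s,tgt,yaw))
E
```

```text
[[ 0.961 -0.     0.275]
 [-0.275 -0.     0.961]
 [-0.    -1.    -0.   ]]
toolx yaw -15.975229911321446
clock 0.35
[59.7 -0.4 58.5]
[-49.3  -0.5  58.9]
[ -8.1 -55.5  37.7]
[-87.1 -85.6  62.4]
[42.7 81.2 55. ]
[ 0.5722 -0.0427  0.12  ] (array([ 56.19,  11.13, -45.84]), array([  0.  , -14.82,  -0.  ]))
```

```bash
python3 - <<'E'
from h import *
s=get_state();print(delta(s,w(-.115,0,.2),-77.4))
E
```

```text
(array([ 57.15,   3.13, -47.6 ]), array([0.  , 7.68, 0.  ]))
```

```bash
python3 -m jog '[255,5,0,-4.2,0,0.7,0, 255,10,0,-8.4,0,1.4,0, 255,15,0.3,-12.5,0,2.1,0, 255,20,0.5,-16.7,0,2.8,0, 255,25,1,-20.8,0,3.5,0, 255,30,1.5,-25,0,4.2,0, 255,35,2,-29.2,0,4.9,0, 255,40,2.5,-33.3,0,5.6,0, 255,45,2.8,-37.5,0,6.2,0, 255,50,3.1,-41.7,0,6.9,0, 255,54,3.1,-45,0,7.4,0, 255,57.2,3.1,-47.6,0,7.68,0]' 20
python3 -m jog '[255,0,0,0,0,0,0,255,0,0,0,0,0,0]'
python3 - <<'E'
from h import *
s=get_state();print(s["clock"],s["qpos"].round(2),(torail(s["position"])*1000).round(1),s["contact_force"],s["width"],delta(s,w(-.115,0,.2),-77.4))
for n in("wrist","top"):
    s=get_state();i=get_image(n);cv2.imwrite(f"pics/{n}1.png",i["color"]);
E
```

```text
clock: 1.85
position: [0.5782, -0.0643, 0.2002]
ee_rot: [0.551, -0.551, 0.443, -0.443]
contact_force: [0.2, 0.7, 0.9]
width: -0.0001
clock: 2.1
position: [0.5766, -0.062, 0.1999]
ee_rot: [-0.552, 0.552, -0.443, 0.442]
contact_force: [-0.5, 0.0, -0.4]
width: 0.0
2.1 [-0.23  0.3   1.55  0.    1.29 -0.45] [-1.148e+02 -1.000e-01  1.999e+02] [-0.52750243  0.00808284 -0.41358033] 8.395250979890994e-06 (array([ 0.02, -0.01, -0.01]), array([ 0.01, -0.01, -0.01]))
```

View pics/wrist1.png

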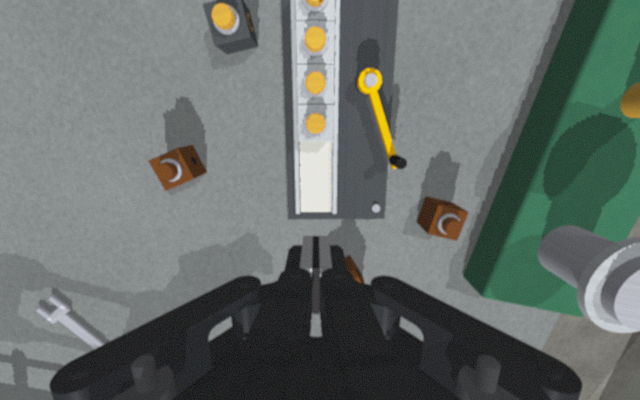

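View pics/top1.png

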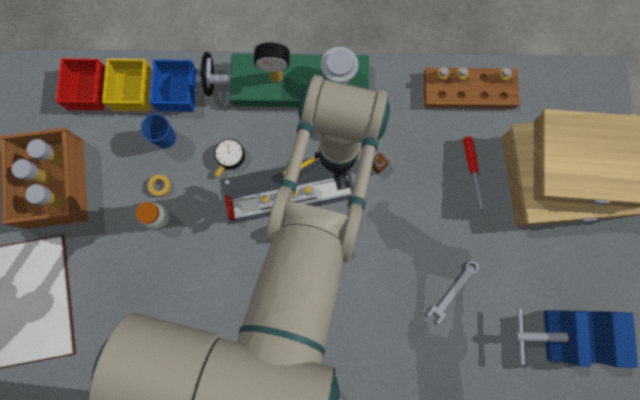

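The wrist view shows the rail aligned with the image columns: the channel is at u≈296–336, block_4's stub is at (315,123), the hub at (370,79) and the post at (397,161). I'll refine the positions and check the brown block near the open end.

```bash
python3 - <<'E'
from h import *
s=get_state();im=get_image("wrist");W=cam(im,s);a=im["color"];hsv=cv2.cvtColor(a,cv2.COLOR_BGR2HSV)
m=cv2.inRange(hsv,(12,120,140),(28,255,255));m[:, :285]=0;m[:,420:]=0;m[180:]=0
k,l,st,c=cv2.connectedComponentsWithStats(m)
for i in range(1,k):
    if st[i,4]>30: print(st[i].tolist(),c[i].round(1),(torail(onplane(W,c[i],.061))*1000).round(1))
def r(n,uv,z): print(n,(torail(onplane(W,uv,z))*1000).round(1))
r("hub",(370,79),.033);r("post",(398,160),.06)
r("plate corner near",(290,219),.006);r("plate corner far",(384,217),.006)
T=cam(get_image("top"));S=cam(get_image("scene"))
for n,uv in [("brownA",(379.5,162.5)),("brownB",(340,248)),("brownC",(338,128))]: print(n,(torail(onplane(T,uv,.04))*1000).round())
print(get_state()["clock"])
b=a[100:240,270:430];cv2.imwrite("pics/wc.png",cv2.resize(b,None,fx=4,fy=4,interpolation=2))
E
```

```text
[306, 0, 19, 8, 104] [315.    2.7] [50.7  0.3 61. ]
[305, 28, 21, 25, 395] [315.1  39.8] [22.2  0.2 61. ]
[358, 69, 37, 88, 966] [377.  107.7] [-34.9 -57.8  61. ]
[306, 73, 19, 22, 335] [315.1  83.2] [-13.5   0.1  61. ]
[307, 114, 18, 20, 288] [315.4 123.8] [-49.4  -0.1  61. ]
hub [ -6.5 -54.9  33. ]
post [-84.  -81.7  60. ]
plate corner near [-165.1   31.5    6. ]
plate corner far [-162.4  -85.5    6. ]
brownA [-241.  -35.   40.]
brownB [-99. 155.  40.]
brownC [-158. -145.   40.]
2.35
```

View pics/wc.png

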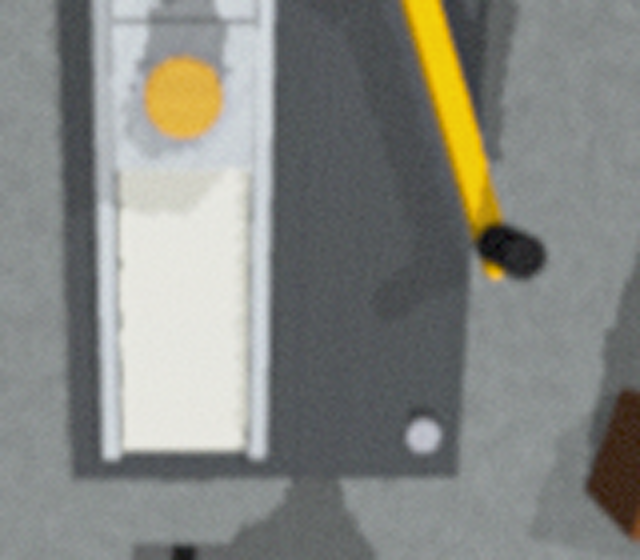

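Stub spacing is 36 mm, they lie within 0.3 mm of the centreline, and the rail frame checks out to about 2 mm. Descending behind the row.

```bash
python3 -m jog '[255,-0.5,5,0,0,0,0, 255,-1,10,0,0,0,0, 255,-1.5,14,0,0,0,0, 255,-1.8,16.5,0,0,0,0, 255,-1.8,17.8,0,0,0,0, 255,-1.8,17.8,0,0,0,0, 255,-1.8,17.8,0,0,0,0]'
python3 - <<'E'
from h import *
s=get_state();print(s["clock"],(torail(s["position"])*1000).round(1),(RR.T@s["contact_force"]).round(1))
for n in("wrist",):
    i=get_image(n);cv2.imwrite(f"pics/{n}2.png",i["color"]);
E
```

```text
clock: 3.22
position: [0.5743, -0.0448, 0.0235]
ee_rot: [0.552, -0.551, 0.441, -0.443]
contact_force: [0.6, -0.2, -0.3]
width: 0.0004
3.225 [-97.5  -1.6  23.5] [-0.3 -0.5 -0.3]
```

View pics/wrist2.png

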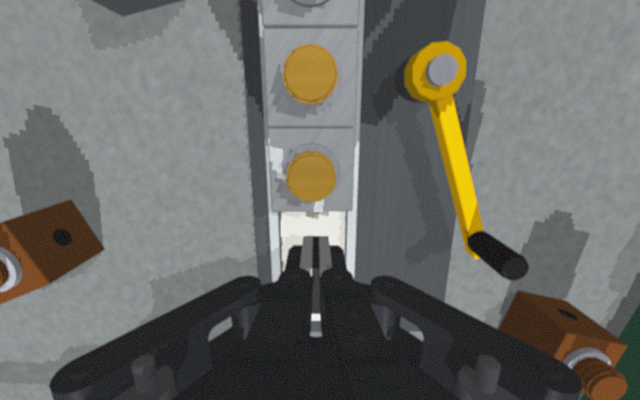

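```bash
python3 -m jog '[255,-0.5,0,-0.15,0,0,0, 255,-1,0,-0.15,0,0,0, 255,-1.4,0,-0.15,0,0,0, 255,-1.7,0,-0.15,0,0,0, 255,-2,0,-0.15,0,0,0, 255,-2.3,0,-0.15,0,0,0, 255,-2.6,0,-0.15,0,0,0, 255,-2.9,0,-0.15,0,0,0, 255,-3.2,0,-0.15,0,0,0]'
python3 - <<'E'
from h import *
s=get_state();print(s["clock"],(torail(s["position"])*1000).round(1),(RR.T@s["contact_force"]).round(1))
for n in("wrist",):
    i=get_image(n);cv2.imwrite(f"pics/{n}3.png",i["color"]);
E
```

```text
clock: 4.4
position: [0.5649, -0.0137, 0.0223]
ee_rot: [0.552, -0.552, 0.442, -0.442]
contact_force: [0.9, -2.1, 0.3]
width: -0.0002
4.4 [-65.1   0.8  22.3] [-2.3 -0.4  0.3]
```

View pics/wrist3.png

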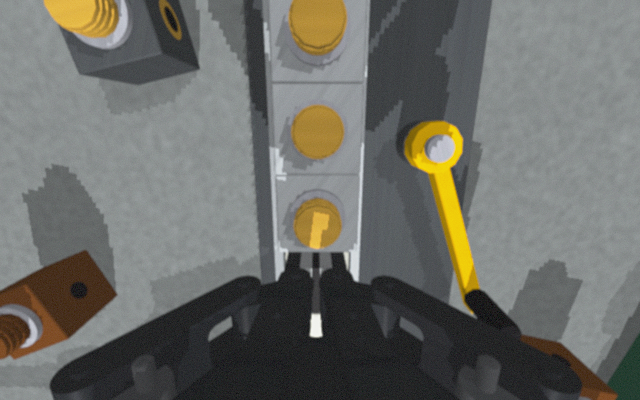

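The fingers are behind block_4 (rear edge at v≈250) with 2.3 N, and the row is closed up. Continuing.

```bash
python3 -m jog '[255,-0.4,0,0,0,0,0, 255,-0.8,0,0,0,0,0, 255,-1.2,0,0,0,0,0, 255,-1.6,0,0,0,0,0, 255,-2,0,0,0,0,0, 255,-2.4,0,0,0,0,0, 255,-2.8,0,0,0,0,0, 255,-3.2,0,0,0,0,0, 255,-3.6,0,0,0,0,0, 255,-4,0,0,0,0,0, 255,-4.4,0,0,0,0,0, 255,-4.8,0,0,0,0,0]'
python3 -m jog '[255,-0.2,0,0,0,0,0]'
python3 - <<'E'
from h import *
s=get_state();print(s["clock"],(torail(s["position"])*1000).round(1),(RR.T@s["contact_force"]).round(1))
for n in("wrist",):
    i=get_image(n);cv2.imwrite(f"pics/{n}4.png",i["color"]);
E
```

```text
clock: 5.95
position: [0.5543, 0.0334, 0.0223]
ee_rot: [0.552, -0.552, 0.442, -0.442]
contact_force: [0.9, -3.2, 1.8]
width: 0.0
clock: 6.08
position: [0.5538, 0.0353, 0.0223]
ee_rot: [0.552, -0.552, 0.442, -0.442]
contact_force: [1.0, -2.9, 0.5]
width: 0.0001
6.075 [-14.8   0.9  22.3] [-3.  -0.3  0.5]
```

View pics/wrist4.png

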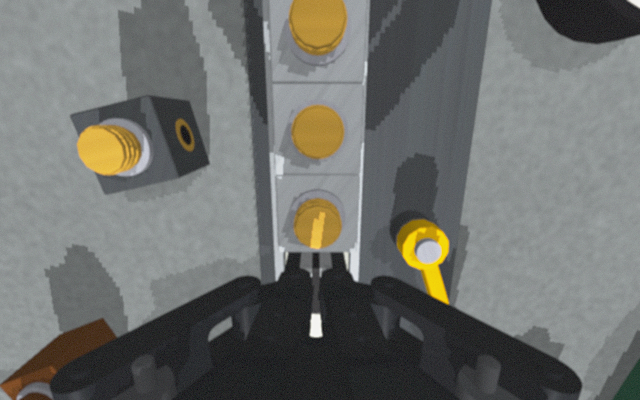

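Only friction so far, 3 N. Creeping on to the stop.

```bash
python3 -m jog '[255,-0.15,0,0,0,0,0, 255,-0.3,0,0,0,0,0, 255,-0.3,0,0,0,0,0]'
python3 -m jog '[255,-0.1,0,0,0,0,0, 255,-0.2,0,0,0,0,0]'

```

```text
clock: 6.5
position: [0.5532, 0.0382, 0.0223]
ee_rot: [0.552, -0.552, 0.442, -0.442]
contact_force: [0.5, -2.6, 0.8]
width: 0.0002
clock: 6.75
position: [0.553, 0.0397, 0.0223]
ee_rot: [-0.552, 0.552, -0.442, 0.442]
contact_force: [0.6, -6.2, 0.9]
width: -0.0002
```

```bash
python3 -m jog '[255,-0.1,0,0,0,0,0, 255,-0.2,0,0,0,0,0]'

```

```text
clock: 7.0
position: [0.5536, 0.0398, 0.0224]
ee_rot: [-0.552, 0.553, -0.44, 0.443]
contact_force: [2.9, -10.7, -1.0]
width: 0.0001
```

```bash
python3 -m jog '[255,-0.1,0,0,0,0,0]'

```

```text
clock: 7.12
position: [0.5537, 0.0399, 0.0225]
ee_rot: [-0.552, 0.553, -0.439, 0.443]
contact_force: [2.6, -13.7, -1.5]
width: -0.0002
```

The TCP has stalled at rail x≈-10 mm (expected -10) and the force is climbing, so the row is against the stop. I'll hold, check, then back off.

```bash
python3 -m jog '[255,-0.1,0,0,0,0,0, 255,-0.1,0,0,0,0,0, 255,-0.1,0,0,0,0,0]'
python3 -m jog '[255,0.4,0,0,0,0,0, 255,2,0,0,0,0,0, 255,4.5,0,0,0,0,0, 255,5,-4,0,0,0,0, 255,5,-9,0,0,0,0, 255,5,-13,0,0,0,0, 255,5,-13,0,0,0,0]'
python3 - <<'E'
from h import *
s=get_state();print(s["clock"],(torail(s["position"])*1000).round(1),(RR.T@s["contact_force"]).round(1))
for n in("wrist","scene"):
    s=get_state();i=get_image(n);cv2.imwrite(f"pics/{n}5.png",i["color"])
    if n=="wrist":
        W=cam(i,s);hsv=cv2.cvtColor(i["color"],cv2.COLOR_BGR2HSV)
        m=cv2.inRange(hsv,(12,120,140),(28,255,255));m[:,:280]=0;m[:,350:]=0;m[230:]=0
        k,l,st,c=cv2.connectedComponentsWithStats(m)
        for j in range(1,k):
            if st[j,4]>60: print(st[j].tolist(),c[j].round(1),(torail(onplane(W,c[j],.061))*1000).round(1))
    else: a=i["color"][135:270,270:430];cv2.imwrite("pics/scene5c.png",cv2.resize(a,None,fx=4,fy=4,interpolation=2))
E
```

```text
clock: 7.5
position: [0.5537, 0.0399, 0.0226]
ee_rot: [-0.551, 0.554, -0.439, 0.444]
contact_force: [3.9, -15.4, -1.3]
width: -0.0001
clock: 8.38
position: [0.5651, -0.0052, 0.1558]
ee_rot: [0.553, -0.55, 0.44, -0.444]
contact_force: [-0.3, 0.1, 0.6]
width: -0.0
8.375 [-56.8  -1.2 155.8] [0.1 0.3 0.6]
[301, 0, 25, 23, 493] [312.7   9.9] [87.8 -0.2 61. ]
[302, 48, 23, 28, 509] [313.   61.5] [53.7 -0.4 61. ]
[303, 99, 22, 24, 431] [313.4 110.4] [18.3 -0.6 61. ]
```

View pics/wrist5.png

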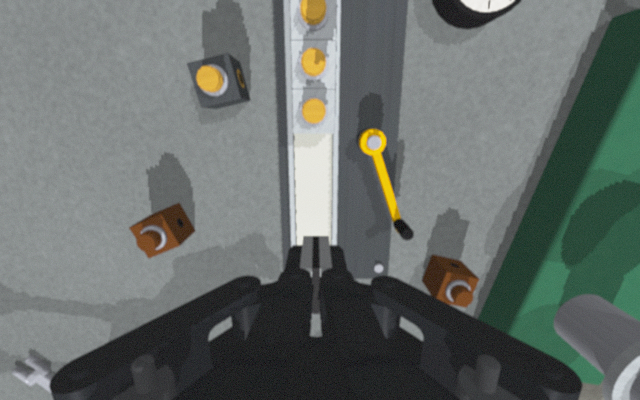

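View pics/scene5c.png

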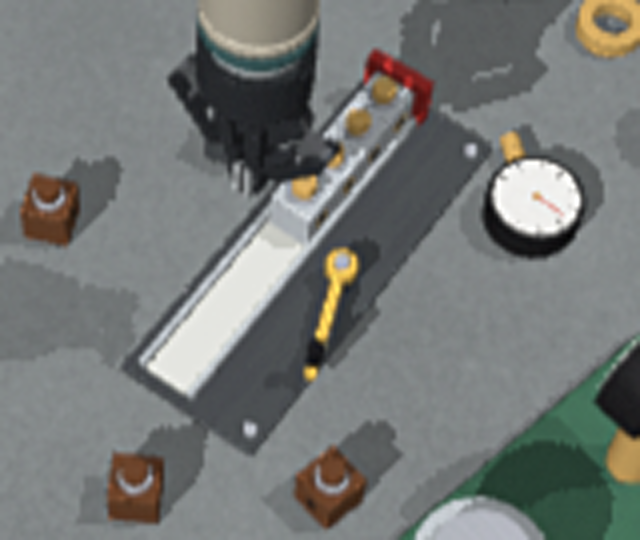

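The row is home: the stubs read 18.3, 53.7 and 87.8 mm (home 19, 55, 91), and block_1 is at the red plate. Next is the gate, so I'll work out where its post is now and the arc waypoints.

```bash
cat >> h.py <<'E'
def gwp(adeg,D,z):
    a=np.radians(adeg);P=np.array([-.008-.085*np.sin(a),-.055+.085*np.cos(a)]);t=np.array([np.cos(a),np.sin(a)])
    p=P-t*D;return w(p[0],p[1],z),adeg-77.4
E
python3 - <<'E'
from h import *
im=cv2.imread("pics/wrist5.png");s=get_state();i=get_image("wrist");W=cam(i,s)
b=im[120:250,340:440];cv2.imwrite("pics/wc5.png",cv2.resize(b,None,fx=5,fy=5,interpolation=2))
h=torail(onplane(W,(374,142.5),.033))[:2];p=torail(onplane(W,(404,230),.06))[:2];print(h*1e3,p*1e3,np.linalg.norm(p-h),np.degrees(np.arctan2(-(p-h)[0],(p-h)[1])))
tg,y=gwp(110,.032,.12);print(tg,y,torail(tg));print(delta(s,tg,y))
E
```

```text
[ -7.47887936 -51.54011623] [-80.96183494 -76.64345452] 0.07765257466974455 108.8612567640909
[ 6.79674561e-01 -1.77244444e-04  1.20000000e-01] 32.599999999999994 [-0.07692923 -0.11414188  0.12      ]
(array([ 2.1 ,  3.2 , 11.55]), array([-0.000e+00, -1.375e+01, -1.000e-02]))
```

View pics/wc5.png

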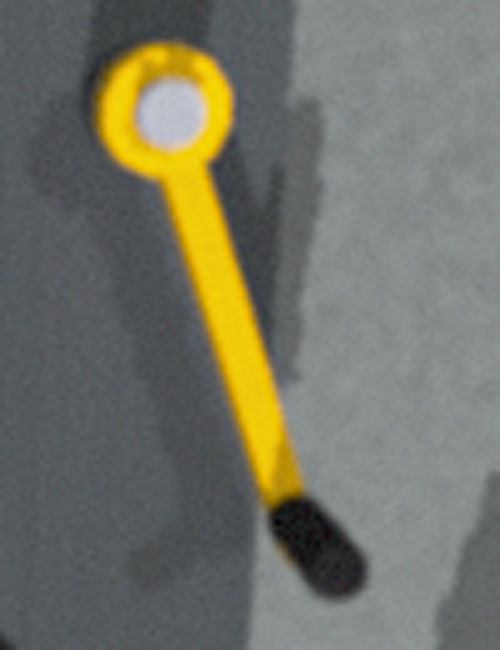

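```bash
python3 -m jog '[255,0.2,0,1,0,-1.15,0, 255,0.4,0,2,0,-2.3,0, 255,0.6,0,3,0,-3.45,0, 255,0.8,0,4,0,-4.6,0, 255,1,0.5,5,0,-5.75,0, 255,1.2,1,6,0,-6.9,0, 255,1.4,1.5,7,0,-8.05,0, 255,1.6,2,8,0,-9.2,0, 255,1.8,2.5,9,0,-10.35,0, 255,2,3,10,0,-11.5,0, 255,2.1,3.2,11,0,-12.65,0, 255,2.1,3.2,11.55,0,-13.75,0]'
python3 -m jog '[255,0,0,0,0,0,0,255,0,0,0,0,0,0]'
python3 - <<'E'
from h import *
s=get_state();print(s["clock"],s["qpos"].round(2),(torail(s["position"])*1000).round(1))
tg,y=gwp(110,.032,.043);print(delta(s,tg,y))
i=get_image("wrist");W=cam(i,s);cv2.imwrite("pics/wrist6.png",i["color"])
print(proj(W,w(-.008-.0799,-.055-.0291,.06)))
E
```

```text
clock: 10.02
position: [0.6791, -0.0, 0.1173]
ee_rot: [0.679, -0.677, -0.199, 0.202]
contact_force: [0.6, -0.1, 0.6]
width: -0.0
clock: 10.28
position: [0.6792, -0.0002, 0.119]
ee_rot: [0.679, -0.679, -0.197, 0.199]
contact_force: [-0.8, 0.0, 0.4]
width: -0.0003
10.275 [-0.1   0.5   1.43  0.    1.21 -2.24] [ -76.9 -113.6  119. ]
(array([ 0.06,  7.6 , -0.04]), array([-0.01, -0.02, -0.01]))
[315.39612239 173.74708164]
```

View pics/wrist6.png

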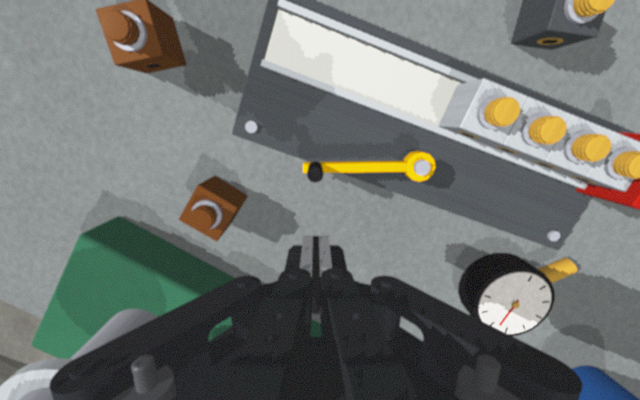

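The post top is at (316,172), where it was predicted to be (315,174). Descending beside it.

```bash
python3 -m jog '[255,0,3.5,0,0,0,0, 255,0,6,0,0,0,0, 255,0,7.5,0,0,0,0, 255,0,7.6,0,0,0,0, 255,0,7.6,0,0,0,0]'
python3 - <<'E'
from h import *
s=get_state();print(s["clock"],(torail(s["position"])*1000).round(1),(RR.T@s["contact_force"]).round(1))
i=get_image("wrist");cv2.imwrite("pics/wrist7.png",i["color"])
for a,D in [(110,.016),(100,.0155),(90,.0155),(80,.0155),(70,.0155),(60,.0155),(50,.0155),(40,.0155),(30,.0155),(20,.0155),(10,.0155)]:
    tg,y=gwp(a,D,.043);print(a,*delta(s,tg,y))
E
```

```text
clock: 10.95
position: [0.6809, -0.0003, 0.0452]
ee_rot: [-0.679, 0.679, 0.199, -0.198]
contact_force: [1.0, -0.2, 0.1]
width: -0.0002
10.95 [ -77.3 -115.3   45.2] [-0.4 -0.9  0.1]
110 [-1.69  0.22  0.08] [ 0.01 -0.    0.01]
100 [-3.24  0.22 -0.06] [0.01 1.25 0.01]
90 [-4.74  0.21  0.06] [0.01 2.5  0.01]
80 [-6.2   0.21  0.44] [0.   3.75 0.01]
70 [-7.57  0.21  1.07] [0.   5.   0.01]
60 [-8.81  0.21  1.92] [0.   6.25 0.01]
50 [-9.88  0.2   2.98] [0.   7.5  0.01]
40 [-10.75   0.2    4.21] [-0.    8.75  0.01]
30 [-11.4    0.2    5.57] [-0.   10.    0.01]
20 [-11.8    0.2    7.02] [-0.000e+00  1.125e+01  1.000e-02]
10 [-11.94   0.2    8.52] [-0.00e+00  1.25e+01  1.00e-02]
```

View pics/wrist7.png

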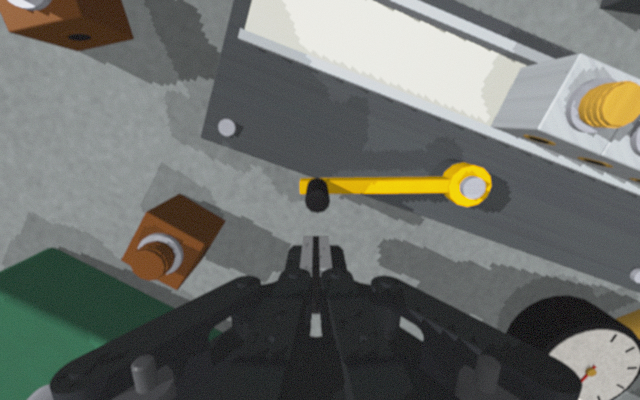

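The post is straight ahead of the fingertips at (317,190). Sweeping along the arc.

```bash
python3 -m jog '[255,-1.0,0,0,0,0,0, 255,-1.7,0,0.05,0,0,0, 255,-2.5,0,0,0,0.6,0, 255,-3.25,0,-0.05,0,1.25,0, 255,-4,0,0,0,1.9,0, 255,-4.75,0,0.05,0,2.5,0, 255,-5.5,0,0.25,0,3.1,0, 255,-6.2,0,0.45,0,3.75,0, 255,-6.9,0,0.75,0,4.4,0, 255,-7.55,0,1.05,0,5,0]'
python3 - <<'E'
from h import *
s=get_state();print(s["clock"],(torail(s["position"])*1000).round(1),s["contact_force"].round(1))
i=get_image("wrist");cv2.imwrite("pics/wrist8.png",i["color"])
for a in (65,60,50,40,30,20,15,10):
    tg,y=gwp(a,.0165,.043);print(a,*delta(s,tg,y))
E
```

```text
clock: 12.25
position: [0.6114, -0.0327, 0.0451]
ee_rot: [-0.705, 0.706, -0.046, 0.048]
contact_force: [0.8, 0.3, 0.1]
width: -0.0001
12.25 [-93.7 -40.4  45.1] [0.8 0.3 0.1]
65 [-0.66  0.2  -0.06] [-0.    0.6   0.02]
60 [-1.41  0.2  -0.11] [-0.    1.22  0.02]
50 [-2.92  0.2  -0.01] [-0.    2.47  0.02]
40 [-4.39  0.19  0.35] [-0.01  3.72  0.02]
30 [-5.77  0.19  0.96] [-0.01  4.97  0.02]
20 [-7.02  0.18  1.8 ] [-0.01  6.22  0.02]
15 [-7.59  0.18  2.3 ] [-0.01  6.85  0.02]
10 [-8.11  0.18  2.85] [-0.01  7.47  0.02]
```

View pics/wrist8.png

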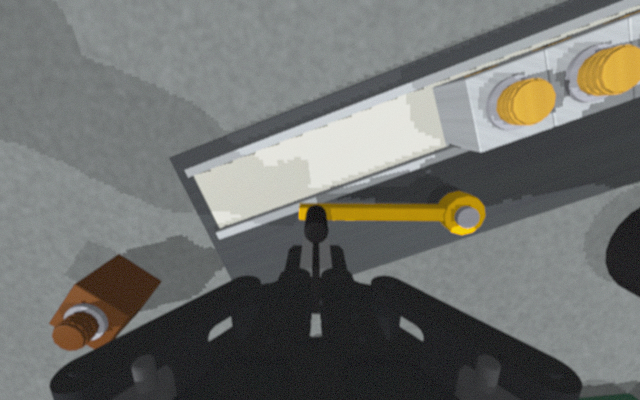

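The gate follows, with the post centred on the tips at (316,225). Continuing.

```bash
python3 -m jog '[255,-0.7,0,-0.05,0,0.6,0, 255,-1.4,0,-0.1,0,1.2,0, 255,-2.15,0,-0.05,0,1.85,0, 255,-2.9,0,0,0,2.45,0, 255,-3.65,0,0.15,0,3.1,0, 255,-4.4,0,0.35,0,3.7,0, 255,-5.1,0,0.65,0,4.35,0, 255,-5.75,0,0.95,0,4.95,0, 255,-6.4,0,1.35,0,5.6,0, 255,-7,0,1.8,0,6.2,0]'
python3 - <<'E'
from h import *
s=get_state();print(s["clock"],(torail(s["position"])*1000).round(1),s["contact_force"].round(1))
i=get_image("wrist");cv2.imwrite("pics/wrist9.png",i["color"])
for a in (20,15,10,8,6,4,2,0,-2):
    tg,y=gwp(a,.017,.045);print(a,*delta(s,tg,y))
E
```

```text
clock: 13.55
position: [0.5442, -0.0058, 0.0449]
ee_rot: [0.621, -0.621, 0.337, -0.339]
contact_force: [0.4, -1.0, -0.0]
width: -0.0003
13.55 [-52.8  19.2  44.9] [ 0.4 -1.  -0. ]
20 [ 0.03 -0.01  0.01] [-0.01  0.04  0.01]
15 [-0.72 -0.01 -0.1 ] [-0.01  0.66  0.01]
10 [-1.48 -0.01 -0.15] [-0.01  1.29  0.01]
8 [-1.78 -0.01 -0.15] [-0.01  1.54  0.01]
6 [-2.08 -0.01 -0.14] [-0.01  1.79  0.01]
4 [-2.38 -0.01 -0.12] [-0.01  2.04  0.01]
2 [-2.68 -0.01 -0.09] [-0.01  2.29  0.01]
0 [-2.98 -0.01 -0.04] [-0.01  2.54  0.01]
-2 [-3.28 -0.02  0.01] [-0.01  2.79  0.01]
```

View pics/wrist9.png

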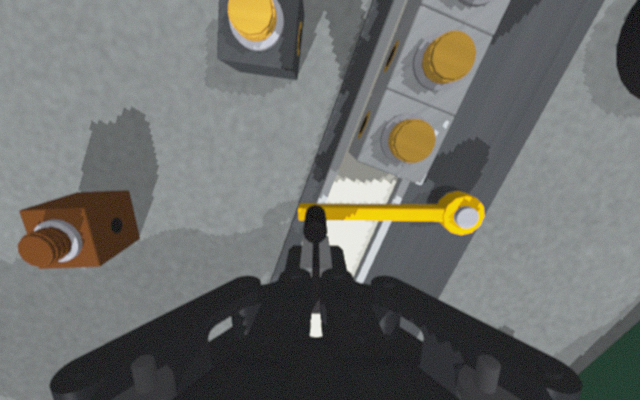

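```bash
python3 -m jog '[255,-0.5,0,-0.05,0,0.45,0, 255,-1,0,-0.1,0,0.85,0, 255,-1.5,0,-0.15,0,1.3,0, 255,-1.9,0,-0.15,0,1.65,0, 255,-2.3,0,-0.1,0,2,0, 255,-2.5,0,-0.1,0,2.2,0, 255,-2.7,0,-0.1,0,2.3,0, 255,-2.8,0,-0.05,0,2.45,0]'
python3 - <<'E'
from h import *
s=get_state();print(s["clock"],(torail(s["position"])*1000).round(1),(RR.T@s["contact_force"]).round(1))
E
```

```text
clock: 14.6
position: [0.5281, 0.0179, 0.0444]
ee_rot: [-0.555, 0.555, -0.438, 0.438]
contact_force: [0.3, -1.3, 0.8]
width: -0.0
14.6 [-26.2  29.9  44.4] [-1.3 -0.1  0.8]
```

```bash
python3 -m jog '[255,-0.1,0,0,0,0,0, 255,-0.2,0,0,0,0,0, 255,-0.2,0,0,0,0,0]'

```

```text
clock: 14.98
position: [0.5278, 0.0188, 0.0443]
ee_rot: [-0.555, 0.556, -0.437, 0.438]
contact_force: [0.4, -5.9, 1.8]
width: -0.0003
```

```bash
python3 -m jog '[255,-0.1,0,0,0,0,0, 255,-0.2,0,0,0,0,0, 255,-0.2,0,0,0,0,0]'
python3 -m jog '[255,0,0,0,0,0,0]'
python3 - <<'E'
from h import *
s=get_state();print(s["clock"],(torail(s["position"])*1000).round(1),(RR.T@s["contact_force"]).round(1))
E
```

```text
clock: 15.35
position: [0.5278, 0.0191, 0.0444]
ee_rot: [-0.554, 0.557, -0.436, 0.439]
contact_force: [0.3, -11.6, 1.2]
width: 0.0001
clock: 15.48
position: [0.5278, 0.0191, 0.0444]
ee_rot: [-0.554, 0.557, -0.436, 0.439]
contact_force: [1.1, -10.8, 1.7]
width: -0.0001
15.475 [-25.   29.9  44.4] [-10.8   1.3   1.7]
```

The gate is stalled on its stop: TCP x is -25.0 mm (expected -25.2) at 11 N. Backing off, raising and looking.

```bash
python3 -m jog '[255,0.4,0,0,0,0,0, 255,1.5,0,0,0,0,0, 255,3.5,0,0,0,0,0, 255,4.5,-3,0,0,0,0, 255,5,-8,0,0,0,0, 255,5,-13,0,0,0,0, 255,5,-16,0,0,0,0, 255,5,-16,0,0,0,0, 255,5,-16,0,0,0,0]'
python3 - <<'E'
from h import *
s=get_state();print(s["clock"],(torail(s["position"])*1000).round(1),(RR.T@s["contact_force"]).round(1))
i=get_image("wrist");W=cam(i,s);cv2.imwrite("pics/wrist10.png",i["color"])
hsv=cv2.cvtColor(i["color"],cv2.COLOR_BGR2HSV)
m=cv2.inRange(hsv,(12,120,140),(28,255,255));m[240:]=0
k,l,st,c=cv2.connectedComponentsWithStats(m)
for j in range(1,k):
    if st[j,4]>60: print(st[j].tolist(),c[j].round(1),(torail(onplane(W,c[j],.061))*1000).round(1))
print("expected closed post px",proj(W,w(-.008,.030,.06)),"hub",proj(W,w(-.008,-.055,.033)), "tip",proj(W,w(-.008,.04,.032)))
a=get_image("scene")["color"][135:270,270:430];cv2.imwrite("pics/scene10.png",cv2.resize(a,None,fx=4,fy=4,interpolation=2))
E
```

```text
clock: 16.6
position: [0.5381, -0.0272, 0.2032]
ee_rot: [-0.554, 0.555, -0.439, 0.438]
contact_force: [0.4, -0.3, -0.9]
width: 0.0001
16.6 [-72.4  29.9 203.2] [-0.4 -0.3 -0.9]
[342, 0, 21, 23, 392] [352.    9.7] [88.2  0.1 61. ]
[341, 42, 20, 24, 374] [350.4  53.4] [53.7 -0.1 61. ]
[251, 56, 21, 23, 359] [260.9  66.7] [41.7 81.1 61. ]
[340, 85, 19, 21, 317] [348.8  95.3] [18.1 -0.2 61. ]
[321, 113, 87, 24, 808] [371.  124.5] [ -8.1 -22.8  61. ]
expected closed post px [316.13336735 123.67192148] hub [396.60569667 124.29669868] tip [306.65217563 123.07910165]
```

View pics/wrist10.png

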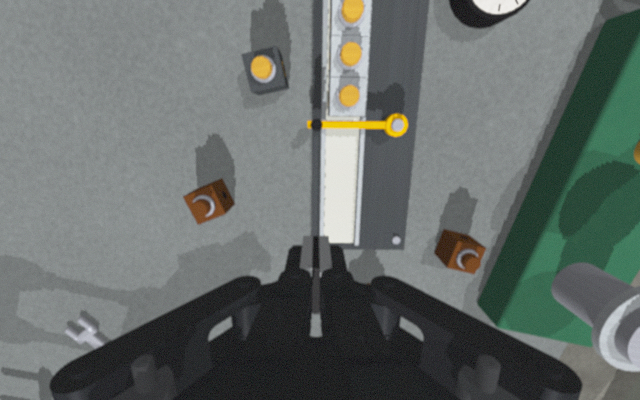

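View pics/scene10.png

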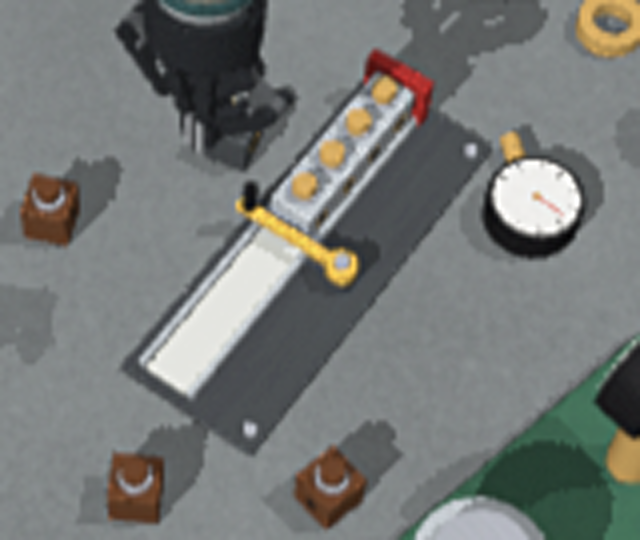

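The post is at (316,124), matching the predicted closed pixel (316,124). The bar lies square across the channel and the row is closed up at the stop. Handing in.

```bash
python3 -c "
from rig import sign_off,get_state
print(sign_off(),get_state()['clock'])"
```

```text
the job is handed in; nothing more can be done
the job is handed in; nothing more can be done
```

I pushed the row of four blocks home against the red stop, closed the yellow gate behind it, and handed the job in at about 17 s of the 48 s allowed. `sign_off()` gave no verdict, so the result rests on my own checks below.

- **Row:** I pushed from behind block_4 with closed fingers, at 2–3 N of sliding force. The tool then stalled at rail x = -10 mm, where it should stall with the row home, and the force rose to about 16 N. In the last wrist picture blocks 4, 3 and 2 read 18.1, 53.7 and 88.2 mm; home is 19, 55 and 91 mm. They read 1 to 3 mm short, increasingly towards the stop, so I put that down to calibration, with the stall as the firmer evidence. I only judged block_1 by eye, in the scene view, where it sits at the red plate.
- **Gate:** I swept the post round its arc until the gate stopped at 11 N, with the tool at x = -25.0 mm against -25.2 mm expected. The post then showed at pixel (316,124), exactly where a closed gate should put it.
- **Everything else:** The arm ended raised clear at about 200 mm, with no contact force beyond sensor noise. The spare's reading moved only about 1 mm. The gauge, collar and brown look-alikes look unmoved in the scene view. The cup, jar, wrench and driver were well away from the arm's work area, and I did not measure them again.

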